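Put the ratchet away in the tool drawer

ROBOT

A 7-joint arm with a two-finger parallel gripper is mounted at the origin on a cart in front of the work surface, level with it; the furniture and walls round the work are solid. World frame = base frame: x ahead of the robot, y to its left, z up, the work surface at z = 0. Lengths are in mm, angles in degrees, forces in N, time in s.
With the tool pointing down it reaches from about 400 to 850 mm from the base axis. Payload 4.5 kg.
Tool frame: the origin (TCP) lies midway between the tips of the shut fingers; the grasp point (between the pads) lies 19 mm behind it (manip.hold_point_z is the z of the grasp point in the tool frame, in mm); z points along the fingers, y is the line along which they close (so a half turn about z gives the same grasp; the last joint's range is limited). The gripper opens to 88 mm and grips with 3 to 60 N. Pads are 18 mm wide; open, the fingers measure 123 mm over their backs; the gripper's body (75 mm by 187 mm) begins 45 mm behind the grasp point.
Start: joints at [78.312, 39.483, -11.15, 89.685, 9.013, 51.709, -12.324], TCP at [147.256, -607.428, 238.743] pointing down, gripper open.
Joint ranges: [-172.22, 172.22], [-26.19, 119.32], [-84.43, 86.54], [7.71, 146.69], [-57.33, 237.33], [2.42, 119.75], [-152.13, 152.13]. Speed limits (degrees/s): [147.25, 147.25, 180, 180, 180, 180, 180].

INTERFACE

Orientations are given as [roll, pitch, yaw] about the fixed x, y, z axes, in that order (R = Rz(yaw) Ry(pitch) Rx(roll)).
In Python, from bench import manip gives the robot as it stands.
- The arm moves only by the shell command python3 -m jog 'ROWS'. ROWS is JSON, a list that holds one entry, the list of rows, each a list of 7 numbers: the turn, a rotation vector about the world's x, y, z in degrees, then the shift along the world's x, y, z in mm, then the opening, from 0 (shut) to 1 (fully open). A call has 1 to 8 rows; each row shifts and turns the commanded pose from where the row before left it; what a row does not reach is not made up. A row lasts 1/8 s, in which the tool goes at most 62.5 mm and 10.7 degrees, less where a joint would pass 70% of its speed; a pose out of reach is approached as far as the arm can. A call is refused whole if a number of a shift passes 62.5 or a number of a turn 10.7, either way. A call with a gripper value outside its range is refused whole. The fingers move at their own pace and stop on an object; the grip force is fixed at half the most. Time passes only in rows, so rows that do not move let the fingers close. It gives the time, the measured TCP pose, the force, the opening and the grip force at its end, in the units of the state.
- manip.get_state(): the state, without advancing time (a new reading comes with each control period).
- manip.get_image(name): name is "scene" or "top" or "wrist"; returns a dict with "frame" (420x560x3 uint8, red, green, blue), "depth" (420x560 float32, mm along the optical axis (not along the pixel's ray), 0 where there is no reading), "fov_y" (degrees; the focal length in pixels is half the picture's height over the tangent of half this angle, whatever the lens; pixels are square), "cx", "cy" (the principal point, pixels), "R" (3x3) and "t" (3): a world point X has camera coordinates R X + t; the wrist camera has in their place "mount" (4x4, takes a point from camera to tool coordinates, whose origin is the TCP and whose axes are the flange's). Camera axes: x right, y down, z forward; pixel columns grow to the right and rows downward; lengths in mm; the calibration is good to about 2 mm. A picture is of the moment at which its call begins: read the wrist's pose just before it.
- manip.job_done(): hands the job in; it is judged then, once.
The state is a dict: "t": time; "joint_positions": joint angles; "qd": joint speeds; "joint_efforts": joint torques, N m; "tcp_pos": TCP position; "tcp_rot": TCP orientation; "ft_force": force on the tool from outside, world axes, zero at the start; "ft_torque": the same for the moment, N m; "opening": finger opening in mm; "grip_force": force on a finger pad.
Only numpy, scipy, OpenCV 4.12 (cv2) and the standard library are available. Lean on these libraries where they do the work, as an engineer would, in place of code of your own. Each camera call takes 0.05 s, during which the arm holds its last target. There are 200 camera calls.

TASK

Put the ratchet away: pull the red tool drawer gently open by its handle until you feel it come up against its stop, lay the ratchet flat on the drawer's floor, drive stub up and lengthwise across the drawer in front of the spanner that already lies there (not on top of it, and not dropped), then push the drawer gently shut, fully home. Leave the other things on the bench where they are.

Things in the scene. Friction and masses are not known exactly. Their poses are not given: they have to be found in the camera images.
- tool_cabinet: Low grey one-drawer tool cabinet fixed on the bench, 150 deep (x) x 270 wide (y) x 92 high mm. Origin: centre of its underside. -x points out of the front, the way the drawer opens; y along the front, z up. Place and yaw vary. Shell's front edge: x = -75 mm; the shut red drawer front stands before it, x = -75 to -87. The closed top covers what is not pulled out.
- drawer (a joint): How far the drawer is out, m: 0 fully shut, 0.100 open against its end stop. Light friction (about 2.5 N), no spring, no catch: it stays where it is left.
- drawer_handle (a point): Middle of the drawer's aluminium bar handle (moves with the drawer; axes as the cabinet's). Bar 10 mm thick, 126 mm long along y, axis 38 mm before the red front's face and 68 mm above the bench; posts 48 mm either side. Red front's top edge 17 mm and cabinet top 24 mm above the axis. Can be pinched from above, one finger before and one behind the bar, or pushed.
- drawer_floor (a point): Point on the drawer's inner floor, 16 mm above the bench (moves with it; axes as the cabinet's), mid-width, 50 mm behind the red front's inside: a good place for the ratchet's centre. Inner space x -50 to +84 mm of it, 242 mm wide; side and rear walls 48 mm, front 69 mm above the floor. Fully open, the shell's edge is at x = +50 mm: fingers have 50 mm before and behind.
- ratchet: Steel ratchet wrench, black grip, lying flat on the bench, square drive stub up. 201 mm long along y (head 36 mm wide, y = +64 to +100; handle 24 mm wide and high, y = -100 to +68). 33 mm high at the stub (y = +82). Origin: underside, middle of the length; x across, z up. About 0.3 kg; balances some 5 mm from the origin towards the head.
- spanner: Bright steel combination spanner, 166 x 32 x 6 mm, lying along the drawer's width near its rear wall, unseen until the drawer is open. Origin: centre of its underside; y is its length.
- tape_measure: Yellow and black tape measure, 33 x 75 x 63 mm, bystander on the bench. Origin: centre of its underside.
- thread_lock: White bottle with a red cap, 47 mm diameter, 134 mm high, bystander standing on the bench. Origin: centre of its underside.
- machined_block: Milled steel block with bores, 45 x 60 x 32 mm, bystander on the bench. Origin: centre of its underside.
- insert_box: Small white carton, 61 x 85 x 45 mm, bystander on the bench. Origin: centre of its underside.

How it is judged:
By the outcome, as a careful person would: the job done as asked, in the order asked, and still so for the second after the job is handed in, with the robot touching nothing.
It also fails if it takes over 61 s, if anything falls off the work surface, if the arm or the gripper's body presses on something with over 40 N, if the wrist force passes 120 N, or if a joint passes its speed limit or range.

## Working session

There is one attempt and no reset: what is moved stays moved. The work goes in short steps, Python scripts to look and compute and a shell command to move; the robot and the scene stay as the last step left them, time stands still between calls to the robot, and variables do not carry over. Pictures are saved under pics/ and viewed, at most 10 in all, crops included, and the job is handed in when it is done.

```bash
ls; mkdir -p pics
python3 - <<'E'
from bench import manip
import cv2,json,numpy as np
s=manip.get_state();print({k:(np.round(v,2).tolist()) for k,v in s.items()})
ims=[]
for n in("scene","top"):
    d=manip.get_image(n);np.savez(f"{n}.npz",**d);ims.append(d["frame"]);print(n,d["fov_y"],d["cx"],d["cy"],np.round(d["R"],3).tolist(),np.round(d["t"],1))
    cv2.imwrite(f"pics/{n}0.png",d["frame"][...,::-1])
print(manip.hold_point_z)
E
```

```text
pics
{'t': 0.0, 'joint_positions': [78.31, 39.53, -11.15, 89.74, 9.01, 51.71, -12.32], 'qd': [0.05, 0.08, -0.03, 0.02, -0.08, -0.01, -0.01], 'joint_efforts': [-0.0, -52.76, -1.27, -15.34, -0.05, 0.01, 0.0], 'tcp_pos': [147.06, -606.83, 237.92], 'tcp_rot': [-179.9, 0.01, 13.63], 'ft_force': [0.09, -0.01, 0.67], 'ft_torque': [-0.02, 0.03, -0.01], 'grip_force': 0.0, 'opening': 87.95}
scene 42.50665628808466 277.1653634028187 208.17163874364428 [[0.421, -0.907, -0.023], [-0.463, -0.193, -0.865], [0.78, 0.375, -0.501]] [ -64.7  317.7 1086. ]
top 45.24263728813816 283.6141435582854 206.75263800852872 [[-0.023, -1.0, -0.02], [-0.992, 0.025, -0.125], [0.125, 0.017, -0.992]] [ 200.4  507.  1544.2]
-18.700000000000003
```

View pics/top0.png

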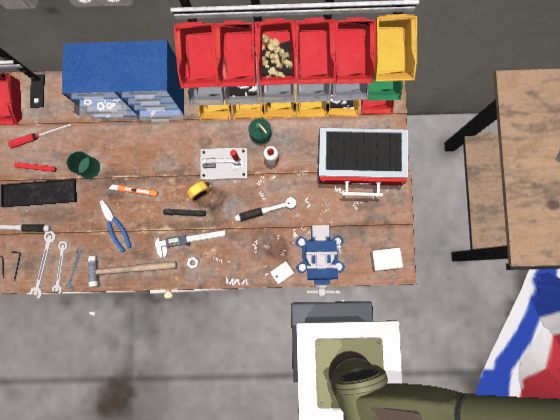

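View pics/scene0.png

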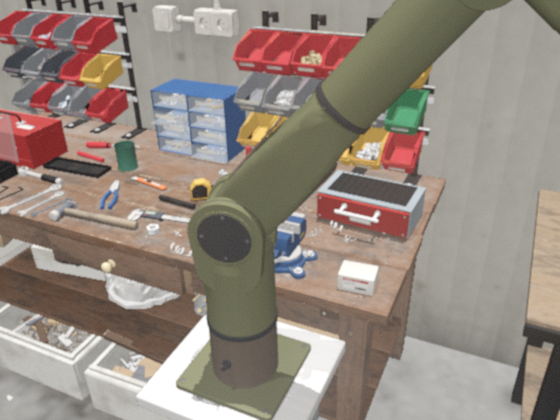

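The top view shows the cabinet at about (362,155) with its bar handle at (363,193). The ratchet lies from (237,217) to (296,202), head to the right. The tape is at (200,190), the bottle at (270,156), the carton at (387,259) and the vise at (320,258).

```bash
cat > h.py <<'E'
import numpy as np,cv2
from scipy.spatial.transform import Rotation as Ro
def cam(d,st=None):
    f=210/np.tan(np.radians(float(d["fov_y"]))/2)
    if "R" in d: R=np.array(d["R"]);return f,R.T,-R.T@np.array(d["t"])
    M=np.array(d["mount"]);A=Ro.from_euler("xyz",st["tcp_rot"],degrees=True).as_matrix()
    return f,A@M[:3,:3],A@M[:3,3]+np.array(st["tcp_pos"])
def ray(d,uv,z,st=None):
    f,A,c=cam(d,st);uv=np.atleast_2d(uv).astype(float)
    r=np.c_[(uv[:,0]-d["cx"])/f,(uv[:,1]-d["cy"])/f,np.ones(len(uv))]@A.T
    return c+r*((z-c[2])/r[:,2])[:,None]
def cloud(d,st=None):
    f,A,c=cam(d,st);v,u=np.mgrid[:420,:560];Z=np.array(d["depth"])
    return np.stack([(u-d["cx"])/f*Z,(v-d["cy"])/f*Z,Z],-1)@A.T+c
E
python3 - <<'E'
from h import *
d=dict(np.load("top.npz"))
P=cloud(d)
for n,(u,v) in dict(bench=(300,180),cabtop=(362,150),tape=(200,190),ratch_mid=(265,210),vise=(320,255),vise2=(320,230),carton=(387,259),bottlecap=(270,152)).items(): print(n,P[v,u].round())
hsv=cv2.cvtColor(d["frame"],cv2.COLOR_RGB2HSV)
# handle: bright low-sat in window; ratchet: by height
w=np.zeros((420,560),bool)
H=P[...,2]
w[180:205,335:395]=1
m=w&(H>50)&(H<85)&(hsv[...,2]>150)&(hsv[...,1]<90)
print("handle",m.sum(),P[m].mean(0).round(1)); 
w[:]=0;w[192:226,230:302]=1
m=w&(H>10)&(H<45);print("ratchet",m.sum(),P[m].min(0),P[m].max(0))
r=cv2.minAreaRect(np.argwhere(m)[:,::-1].astype(np.float32));print(r,ray(d,cv2.boxPoints(r),20).round(1).tolist())
o=d["frame"][90:300,180:440,::-1];cv2.imwrite("pics/crop.png",cv2.resize(o,None,fx=3,fy=2.85,interpolation=2)[:, :800])
E
```

```text
bench [601. 134.   0.]
cabtop [673. -56.  92.]
tape [566. 445.  65.]
ratch_mid [505. 248.  17.]
vise [357.  81.  75.]
vise2 [430.  81. 105.]
carton [ 341. -124.   44.]
bottlecap [668. 224. 116.]
handle 202 [549.3 -53.8  71.6]
ratchet 444 [474.87893906 137.27275647  10.00812199] [562.92106135 349.86388001  38.1733601 ]
((266.1290283203125, 205.06947326660156), (26.916778564453125, 66.60078430175781), 86.69812774658203) [[559.8, 351.1, 20.0], [566.6, 139.7, 20.0], [480.9, 137.1, 20.0], [473.9, 347.0, 20.0]]
```

View pics/crop.png

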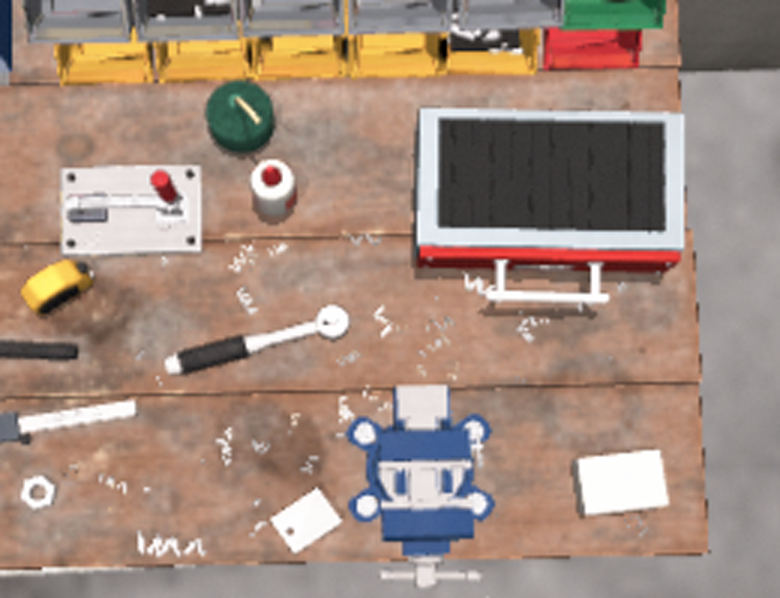

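```bash
python3 -m jog '[[[0,0,6.4,29,46,0,1],[0,0,6.4,29,46,0,1],[0,0,6.4,29,46,0,1],[0,0,6.4,29,46,0,1],[0,0,6.4,29,46,0,1],[0,0,6.4,29,46,0,1],[0,0,6.4,29,46,0,1],[0,0,6.4,29,46,0,1]]]'; python3 -m jog '[[[0,0,6.4,29,46,0,1],[0,0,6.4,29,46,0,1],[0,0,6.4,29,46,0,1],[0,0,6.4,29,46,10,1],[0,0,0,0,0,0,1],[0,0,0,0,0,0,1]]]'
python3 - <<'E'
from h import *
from bench import manip
s=manip.get_state();d=manip.get_image("wrist");np.savez("w1.npz",**d);print(s["t"],s["tcp_pos"],s["tcp_rot"],s["joint_positions"])
import json;json.dump({k:np.array(s[k]).tolist() for k in("tcp_pos","tcp_rot")},open("w1.json","w"))
cv2.imwrite("pics/w1.png",d["frame"][...,::-1]);print(d["fov_y"],np.round(d["mount"],2).tolist())
t=dict(np.load("top.npz"))
print("bar",ray(t,[[342.3,194.2],[382.3,194.9]],68).round(1).tolist());print("ratchet",ray(t,[[236,219],[296,201.6]],12).round(1).tolist())
E
```

```text
t: 1.1
tcp_pos: [379.9, -237.9, 238.7]
tcp_rot: [180.0, 0.0, 65.0]
ft_force: [1.1, -0.9, 0.5]
opening: 88.3
grip_force: 0.0
t: 1.85
tcp_pos: [494.5, -56.2, 248.2]
tcp_rot: [-179.9, 0.0, 90.4]
ft_force: [0.6, 0.1, -0.5]
opening: 88.2
grip_force: 0.0
1.85 [494.46272761 -56.18738332 248.24827366] [-1.79906102e+02  4.93923081e-02  9.03742445e+01] [ 20.88692609  31.53147344 -30.88042361 109.91021406  22.49733693
  44.68569747 -22.18292324]
62.13255092132609 [[-0.0, -0.96, -0.28, 72.27], [1.0, -0.0, -0.0, 0.37], [-0.0, -0.28, 0.96, -145.89], [0.0, 0.0, 0.0, 1.0]]
bar [[541.6, 6.9, 68.0], [536.3, -115.1, 68.0]]
ratchet [[479.1, 340.5, 12.0], [529.9, 148.9, 12.0]]
```

View pics/w1.png

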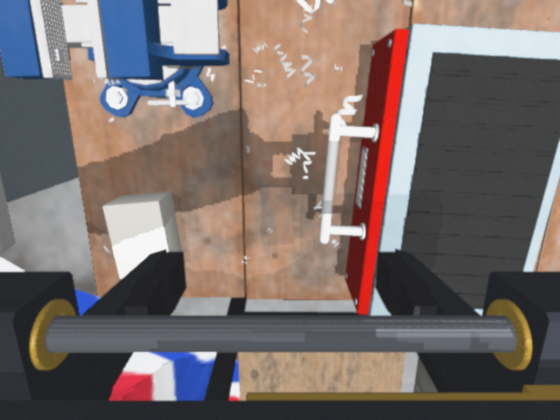

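The wrist view shows the bar from (335,117) to (324,242), slightly tilted, with the red front to its right. The shell's front top edge runs from about (409,35) to (375,305).

Run:
```python
from h import *
import json
s=json.load(open("w1.json"));d=dict(np.load("w1.npz"))
hsv=cv2.cvtColor(d["frame"],cv2.COLOR_RGB2HSV)
P=cloud(d,s);H=P[...,2]
w=np.zeros(H.shape,bool);w[110:248,315:348]=1
m=w&(H>55)&(H<85)&(hsv[...,1]<90)
print(m.sum(),np.percentile(H[m],[5,50,95]))
r=cv2.minAreaRect(np.argwhere(m)[:,::-1].astype(np.float32));print(r)
b=np.c_[P[m][:,0],P[m][:,1]]
print("hand",ray(d,[[335,117],[324,242]],68,s).round(1).tolist(), b.mean(0))
vx=cv2.fitLine(b.astype(np.float32),cv2.DIST_HUBER,0,.01,.01).ravel();print(vx,np.degrees(np.arctan2(vx[0],vx[1])), b[:,1].min(),b[:,1].max())
# shell front top edge: red->light boundary; red mask edges at z=85
red=(hsv[...,1]>180)&((hsv[...,0]<8)|(hsv[...,0]>172))&(hsv[...,2]>60)
L=[];R_=[]
for v in range(60,250,5):
    u=np.flatnonzero(red[v,340:420])+340
    if len(u)>5:R_.append([u.max()+.5,v])
q=ray(d,R_,85,s)[:,:2].astype(np.float32);l=cv2.fitLine(q,cv2.DIST_HUBER,0,.01,.01).ravel();print("front",l,np.degrees(np.arctan2(-l[0],l[1])))
```

```text
1590 [68.80948905 71.79025152 73.45324987]
((338.2008056640625, 178.29098510742188), (27.613405227661133, 129.82826232910156), 5.19442892074585)
hand [[543.7, 7.0, 68.0], [538.6, -114.4, 68.0]] [542.58101843 -51.14568926]
[ 3.8759016e-02  9.9924856e-01  5.4162677e+02 -4.8121780e+01] 2.2212844 -113.5342391834211 10.532331316001814
front [ 5.2327521e-02  9.9862999e-01  5.9293768e+02 -1.6993988e+00] -2.9995158
```

```bash
python3 -m jog '[[[0,0,-3,46,3,-30,0.3],[0,0,0,0,0,-40,0.3],[0,0,0,0,0,-40,0.3],[0,0,0,0,0,0,0.3],[0,0,0,0,0,0,0.3],[0,0,0,0,0,0,0.3]]]'
python3 - <<'E'
from h import *
from bench import manip
s=manip.get_state();d=manip.get_image("wrist")
print(s["tcp_pos"],s["tcp_rot"],s["opening"]);cv2.imwrite("pics/w2.png",d["frame"][...,::-1])
P=cloud(d,s);H=P[...,2];hsv=cv2.cvtColor(d["frame"],cv2.COLOR_RGB2HSV)
m=(H>62)&(H<85)&(hsv[...,1]<80)&(hsv[...,2]>110)&(abs(P[...,0]-541)<12)&(abs(P[...,1]+53)<60)
q=P[m][:,:2].astype(np.float32);print(m.sum(),q.mean(0),cv2.fitLine(q,cv2.DIST_HUBER,0,.01,.01).ravel())
E
```

```text
t: 2.65
tcp_pos: [542.2, -52.8, 140.4]
tcp_rot: [179.8, 0.0, 87.4]
ft_force: [0.4, 0.3, 0.7]
opening: 30.6
grip_force: 0.0
[542.21702509 -52.82146512 140.42414535] [1.79822810e+02 2.76697652e-03 8.73754583e+01] 30.595425625320267
2926 [542.1711   -49.798916] [ 4.585894e-02  9.989479e-01  5.420075e+02 -4.860330e+01]
```

View pics/w2.png

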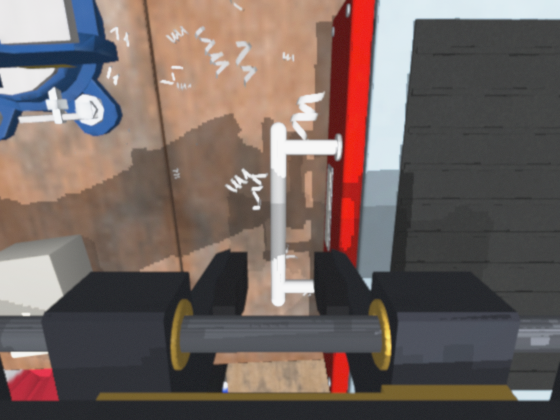

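The bar at u≈279 lies midway between the fingers (u≈247 and 314) and the yaw matches, so I'll descend and grip.

```bash
python3 -m jog '[[[0,0,0,0,0,-30,0.3],[0,0,0,0,0,-30,0.3],[0,0,0,0,0,-20,0.3],[0,0,0,0,0,-10,0.3],[0,0,0,0,0,0,0.3],[0,0,0,0,0,0,0.3]]]'; python3 -m jog '[[[0,0,0,0,0,0,0],[0,0,0,0,0,0,0],[0,0,0,0,0,0,0],[0,0,0,0,0,0,0],[0,0,0,0,0,0,0]]]'
```

```text
t: 3.45
tcp_pos: [541.9, -52.4, 49.7]
tcp_rot: [179.9, -0.0, 87.4]
ft_force: [0.3, -0.0, -1.4]
opening: 26.3
grip_force: 0.0
t: 4.08
tcp_pos: [540.9, -52.5, 49.3]
tcp_rot: [-180.0, 0.0, 87.4]
ft_force: [-1.8, 0.1, 5.2]
opening: 8.8
grip_force: 29.0
```

```bash
python3 -m jog '[[[0,0,0,-3,0.1,0,0],[0,0,0,-6,0.3,0,0],[0,0,0,-8,0.4,0,0],[0,0,0,-8,0.4,0,0],[0,0,0,-8,0.4,0,0],[0,0,0,-8,0.4,0,0],[0,0,0,-8,0.4,0,0],[0,0,0,-8,0.4,0,0]]]';python3 -m jog '[[[0,0,0,-8,0.4,0,0],[0,0,0,-8,0.4,0,0],[0,0,0,-8,0.4,0,0],[0,0,0,-6,0.3,0,0],[0,0,0,-4,0.2,0,0],[0,0,0,-3,0.1,0,0],[0,0,0,-2,0.1,0,0],[0,0,0,0,0,0,0]]]'
```

```text
t: 5.08
tcp_pos: [484.3, -49.7, 49.2]
tcp_rot: [179.9, 0.0, 87.4]
ft_force: [3.0, -1.0, 4.8]
opening: 8.4
grip_force: 29.0
t: 6.08
tcp_pos: [444.5, -47.7, 49.2]
tcp_rot: [-180.0, 0.0, 87.4]
ft_force: [1.5, 0.1, 7.3]
opening: 8.5
grip_force: 28.8
```

```bash
python3 -m jog '[[[0,0,0,-2,0.1,0,0],[0,0,0,-1,0,0,0],[0,0,0,-1,0,0,0],[0,0,0,-1,0,0,0],[0,0,0,0,0,0,0]]]'; python3 -m jog '[[[0,0,0,-1,0,0,0],[0,0,0,-1,0,0,0],[0,0,0,0,0,0,0]]]'
```

```text
t: 6.7
tcp_pos: [441.0, -47.6, 49.2]
tcp_rot: [179.9, -0.0, 87.4]
ft_force: [4.3, -0.3, 5.5]
opening: 8.4
grip_force: 29.0
t: 7.08
tcp_pos: [441.0, -47.6, 49.2]
tcp_rot: [179.7, -0.1, 87.4]
ft_force: [7.8, -2.3, 3.6]
opening: 8.7
grip_force: 29.2
```

The drawer came out 100 mm and then stopped as the force rose, so it is at its stop. I'll release and go look at the ratchet.

```bash
python3 -m jog '[[[0,0,0,2,0,0,0],[0,0,0,0,0,0,0.25],[0,0,0,0,0,0,0.25],[0,0,0,0,0,0,0.25],[0,0,0,0,0,20,0.25],[0,0,0,0,0,50,0.25],[0,0,0,0,0,60,0.25],[0,0,0,0,0,60,0.5]]]';python3 -m jog '[[[0,0,4,12,56,0,0.6],[0,0,5,12,56,0,0.6],[0,0,5,12,56,0,0.6],[0,0,3.5,12,56,0,0.6],[0,0,0,12,50,0,0.6],[0,0,0,0,0,0,0.6],[0,0,0,0,0,0,0.6]]]'
python3 - <<'E'
from h import *
from bench import manip
s=manip.get_state();d=manip.get_image("wrist");np.savez("w3.npz",**d)
print(s["tcp_pos"],s["tcp_rot"],s["opening"]);cv2.imwrite("pics/w3.png",d["frame"][...,::-1])
P=cloud(d,s);H=P[...,2]
m=(H>8)&(H<40)&(abs(P[...,0]-505)<60)&(abs(P[...,1]-245)<120)
q=P[m];print(m.sum());l=cv2.fitLine(q[:,:2].astype(np.float32),cv2.DIST_HUBER,0,.01,.01).ravel();print(l)
r=cv2.minAreaRect(q[:,:2].astype(np.float32));print(r,cv2.boxPoints(r).tolist())
e=l[:2]*-np.sign(l[1]);n=np.array([-e[1],e[0]]);a=(q[:,:2]-l[2:])@e;b=(q[:,:2]-l[2:])@n
for k in range(-110,115,15):
    j=abs(a-k)<5
    if j.sum()>5:print(k,np.round(l[2:]+k*e,1),np.percentile(b[j],[3,97]).round(1),np.percentile(q[j,2],[5,90,99]).round(1))
E
```

```text
t: 8.07
tcp_pos: [439.0, -47.8, 240.3]
tcp_rot: [-179.9, -0.0, 87.4]
ft_force: [1.4, -0.7, -1.5]
opening: 30.1
grip_force: 0.0
t: 8.95
tcp_pos: [499.5, 225.1, 238.0]
tcp_rot: [-179.9, 0.1, 104.9]
ft_force: [0.3, -0.8, 0.5]
opening: 52.9
grip_force: 0.0
[499.52319649 225.12712855 238.00140783] [-1.79876231e+02  9.85351352e-02  1.04926362e+02] 52.8724150823129
4175
[ 2.4480501e-01 -9.6957231e-01  5.0420682e+02  2.5641571e+02]
((509.8385314941406, 234.53866577148438), (216.37925720214844, 101.17315673828125), 82.21082305908203) [[445.055908203125, 134.20318603515625], [545.2955932617188, 120.49132537841797], [574.6211547851562, 334.8741455078125], [474.3814697265625, 348.58599853515625]]
-95 [481.  348.5] [-8.5  8.1] [13.9 20.5 20.8]
-80 [484.6 334. ] [-10.8   9.8] [15.4 23.1 24. ]
-65 [488.3 319.4] [-12.6  11.8] [13.9 24.4 25.2]
-50 [492.  304.9] [-12.4  11.7] [15.5 24.2 25.1]
-35 [495.6 290.4] [-12.2  12.2] [14.7 24.1 25.3]
-20 [499.3 275.8] [-12.   11.5] [16.3 24.1 25.2]
-5 [503.  261.3] [-10.9  10.9] [15.1 23.8 24.9]
10 [506.7 246.7] [-7.5 59. ] [10.8 19.7 21.2]
25 [510.3 232.2] [-6.2  5.6] [12.  17.9 18.7]
40 [514.  217.6] [-5.9  6. ] [13.3 18.  18.8]
55 [517.7 203.1] [-5.7  6.4] [13.5 18.  18.8]
70 [521.3 188.5] [-6.6  6.9] [11.8 20.  22.3]
85 [525. 174.] [-44.8  16.6] [10.  27.9 31.9]
100 [528.7 159.5] [-83.7  14.8] [ 9.1 22.5 30.1]
```

View pics/w3.png

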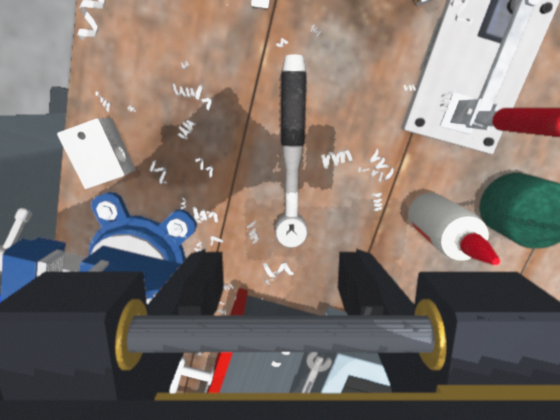

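The ratchet lies along u≈292, with its tail at v≈55, the grip/shaft boundary at v≈146 and the head's end at v≈247. The drawer is open, with the spanner visible at (315,375).

Run:
```python
from h import *
s=dict(tcp_pos=[499.52,225.13,238.0],tcp_rot=[-179.876,.0985,104.926]);d=dict(np.load("w3.npz"))
o=np.array([504.2,256.4]);e=np.array([.2448,-.9696])
for uv,z in(([293,55],10),([292,146],20),([291,247],10),([291,231],33)):
    p=ray(d,uv,z,s)[0];print(p.round(1),((p[:2]-o)@e).round(1),((p[:2]-o)@[e[1],-e[0]]).round(1))
P=cloud(d,s);m=(P[...,2]>7)&(P[...,2]<40);q=P[m][:,:2]-o;a=q@e;b=abs(q@[e[1],-e[0]]);a=a[b<9];print(a[abs(a)<120].min(),a[abs(a)<120].max())
```

```text
[480.8 345.   10. ] -91.6 1.0
[502.9 259.7  20. ] -3.5 0.5
[532.9 147.   10. ] 113.2 -1.1
[524.9 173.9  33. ] 85.1 0.1
-90.87529855089569 107.94758193044457
```

```bash
python3 -m jog '[[[0,0,-0.7,2,43,-20,0.6],[0,0,0,0,0,-60,0.6],[0,0,0,0,0,-60,0.6],[0,0,0,0,0,-50,0.6],[0,0,0,0,0,-25,0.6],[0,0,0,0,0,-15,0.6],[0,0,0,0,0,0,0.6],[0,0,0,0,0,0,0.6]]]'
```

```text
t: 10.0
tcp_pos: [503.0, 269.5, 9.9]
tcp_rot: [179.9, -0.0, 104.2]
ft_force: [-0.3, -0.0, -0.7]
opening: 52.5
grip_force: 0.0
```

```bash
python3 -m jog '[[[0,0,0,-1.5,-1,-5,0.6],[0,0,0,0,0,-2,0.6],[0,0,0,0,0,0,0.6],[0,0,0,0,0,0,0],[0,0,0,0,0,0,0],[0,0,0,0,0,0,0],[0,0,0,0,0,0,0],[0,0,0,0,0,0,0]]]';python3 -m jog '[[[0,0,0,0,0,10,0],[0,0,0,0,0,40,0],[0,0,0,0,0,60,0],[0,0,0,0,0,60,0],[0,0,0,0,0,50,0],[0,0,0,0,0,20,0],[0,0,0,0,0,0,0]]]'
```

```text
t: 11.0
tcp_pos: [500.8, 268.4, 1.8]
tcp_rot: [180.0, -0.0, 104.2]
ft_force: [0.2, -0.5, -0.1]
opening: 21.3
grip_force: 30.0
t: 11.88
tcp_pos: [501.1, 268.6, 243.4]
tcp_rot: [179.8, -0.0, 104.2]
ft_force: [-0.7, -0.3, -3.8]
opening: 21.1
grip_force: 30.0
```

The ratchet is held. With the drawer's shell (92) and front (85) under the wide gripper body, this low grip cannot reach the drawer floor. So I'll check the ratchet's cross-section for a higher grip.

Run:
```python
from h import *
s=dict(tcp_pos=[499.52,225.13,238.0],tcp_rot=[-179.876,.0985,104.926]);d=dict(np.load("w3.npz"))
o=np.array([504.2,256.4]);e=np.array([.2448,-.9696]);P=cloud(d,s)
q=P.reshape(-1,3);a=(q[:,:2]-o)@e;b=(q[:,:2]-o)@[-e[1],e[0]]
for lo,hi in((-85,-70),(-65,-35),(-35,-12),(-12,-5),(-3,8),(15,60),(72,105)):
    print(lo,hi,end=": ")
    for c in range(-20,21,2):
        j=(a>lo)&(a<hi)&(abs(b-c)<1)&(q[:,2]<45)
        if j.any():print(c,np.median(q[j,2]).round(0),end="; ")
    print()
```

```text
-85 -70: -20 0.0; -18 -0.0; -16 -0.0; -14 -0.0; -12 1.0; -10 17.0; -8 19.0; -6 21.0; -4 22.0; -2 23.0; 0 23.0; 2 23.0; 4 22.0; 6 22.0; 8 19.0; 10 17.0; 12 1.0; 14 -0.0; 16 -1.0; 18 0.0; 20 0.0; 
-65 -35: -20 -0.0; -18 -0.0; -16 -0.0; -14 -0.0; -12 16.0; -10 19.0; -8 21.0; -6 23.0; -4 23.0; -2 24.0; 0 24.0; 2 24.0; 4 23.0; 6 22.0; 8 21.0; 10 19.0; 12 16.0; 14 -0.0; 16 0.0; 18 -1.0; 20 -0.0; 
-35 -12: -20 -0.0; -18 -0.0; -16 -0.0; -14 -0.0; -12 16.0; -10 19.0; -8 21.0; -6 22.0; -4 23.0; -2 24.0; 0 24.0; 2 24.0; 4 23.0; 6 22.0; 8 21.0; 10 19.0; 12 16.0; 14 0.0; 16 -0.0; 18 -0.0; 20 -0.0; 
-12 -5: -20 -0.0; -18 -1.0; -16 -0.0; -14 -1.0; -12 14.0; -10 18.0; -8 21.0; -6 22.0; -4 23.0; -2 24.0; 0 24.0; 2 24.0; 4 23.0; 6 22.0; 8 21.0; 10 19.0; 12 15.0; 14 -1.0; 16 -1.0; 18 -0.0; 20 -0.0; 
-3 8: -20 -0.0; -18 -0.0; -16 -0.0; -14 -0.0; -12 -0.0; -10 0.0; -8 16.0; -6 19.0; -4 20.0; -2 20.0; 0 21.0; 2 21.0; 4 20.0; 6 19.0; 8 17.0; 10 14.0; 12 -0.0; 14 -0.0; 16 -0.0; 18 -0.0; 20 0.0; 
15 60: -20 -1.0; -18 -0.0; -16 -0.0; -14 -0.0; -12 -0.0; -10 -0.0; -8 -0.0; -6 13.0; -4 16.0; -2 17.0; 0 18.0; 2 17.0; 4 16.0; 6 15.0; 8 -0.0; 10 -0.0; 12 -0.0; 14 0.0; 16 -0.0; 18 -0.0; 20 -0.0; 
72 105: -20 -0.0; -18 -0.0; -16 14.0; -14 19.0; -12 21.0; -10 21.0; -8 21.0; -6 22.0; -4 21.0; -2 22.0; 0 25.0; 2 24.0; 4 22.0; 6 21.0; 8 21.0; 10 21.0; 12 21.0; 14 21.0; 16 19.0; 18 -0.0; 20 -0.0;
```

```bash
python3 -m jog '[[[0,0,-8.4,0,0,-40,0],[0,0,-8.4,0,0,-60,0],[0,0,0,0,0,-60,0],[0,0,0,0,0,-45,0],[0,0,0,0,0,-20,0],[0,0,0,0,0,-10,0],[0,0,0,0,0,-3,0],[0,0,0,0,0,0,0]]]'
```

```text
t: 12.88
tcp_pos: [501.0, 268.5, 4.2]
tcp_rot: [180.0, -0.0, 87.4]
ft_force: [0.0, -0.4, -2.5]
opening: 21.3
grip_force: 30.0
```

```bash
python3 -m jog '[[[0,0,0,0,0,-1.5,0],[0,0,0,0,0,-1,0],[0,0,0,0,0,0,0],[0,0,0,0,0,0,0]]]';python3 -m jog '[[[0,0,0,0,0,0,0.45],[0,0,0,0,0,0,0.45],[0,-3,0,0,0,9.4,0.45],[0,0,0,0,0,0,0.45],[0,0,0,0,0,0,0.45],[0,0,0,0,0,0,0.45]]]'
```

```text
t: 13.38
tcp_pos: [501.2, 268.9, 1.7]
tcp_rot: [179.9, -0.1, 87.4]
ft_force: [0.4, 0.3, 1.6]
opening: 21.2
grip_force: 30.0
t: 14.12
tcp_pos: [501.1, 268.1, 10.3]
tcp_rot: [177.0, -0.1, 87.4]
ft_force: [-0.3, 0.2, 0.2]
opening: 39.7
grip_force: 0.0
```

```bash
python3 -m jog '[[[0,0,0,0,0,0.8,0],[0,0,0,0,0,0,0],[0,0,0,0,0,0,0],[0,0,0,0,0,0,0],[0,0,0,0,0,0,0],[0,0,0,0,0,0,0]]]';python3 -m jog '[[[0,0,0,0,0,5,0],[0,0,0,0,0,20,0],[0,0,0,0,0,30,0],[0,0,0,0,0,20,0],[0,0,0,0,0,0,0]]]'
python3 - <<'E'
from h import *
from bench import manip
s=manip.get_state();d=manip.get_image("wrist");np.savez("w4.npz",**d)
print(s["tcp_pos"],s["tcp_rot"],s["ft_force"],s["ft_torque"]);cv2.imwrite("pics/w4.png",d["frame"][...,::-1])
P=cloud(d,s);A=Ro.from_euler("xyz",s["tcp_rot"],degrees=True).as_matrix()
m=(P[...,2]>40)&(abs(P[...,0]-s["tcp_pos"][0])<16)&(abs(P[...,1]-s["tcp_pos"][1])<140)
q=P[m]
for y in range(140,370,12):
    j=abs(q[:,1]-y)<4
    if j.any():print(y,np.percentile(q[j,0],[5,50,95]).round(1),np.percentile(q[j,2],95).round(1),j.sum())
E
```

```text
t: 14.88
tcp_pos: [500.8, 268.3, 11.4]
tcp_rot: [177.0, -0.1, 87.4]
ft_force: [0.2, -1.1, -1.3]
opening: 20.7
grip_force: 29.9
t: 15.5
tcp_pos: [501.2, 268.9, 87.7]
tcp_rot: [176.9, -0.2, 87.4]
ft_force: [-0.4, -0.1, -3.0]
opening: 20.8
grip_force: 30.0
[501.24872439 268.86378122  87.71376963] [176.90116958  -0.24500792  87.41577471] [-0.42179426 -0.091122   -3.0498317 ] [ 0.06405571 -0.04336637 -0.00540538]
200 [492.  496.1 504.9] 90.7 58
212 [493.1 498.9 504.7] 92.2 327
224 [493.8 499.2 504.9] 92.6 310
248 [492.4 501.9 508.7] 96.3 129
260 [490.4 504.3 516.2] 148.9 788
272 [489.2 506.4 516. ] 161.1 1543
284 [488.8 504.6 516.1] 179.6 2828
296 [486.7 500.7 516.3] 187.7 7164
308 [491.7 502.4 513.6] 102.3 1156
320 [492.1 502.8 514. ] 102.7 1254
332 [492.9 503.1 514.1] 102.8 1329
344 [496.4 497.  511.4] 233.7 1988
```

View pics/w4.png

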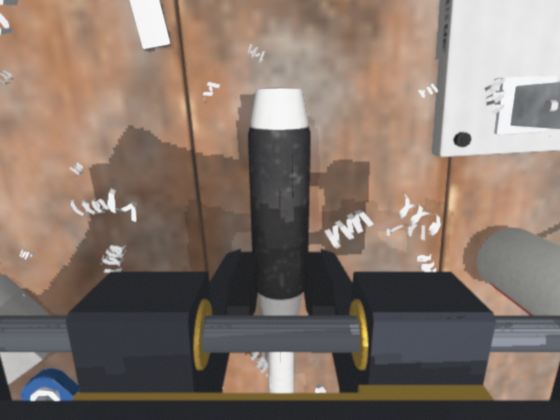

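The wrist view shows the ratchet held in line with the tool. The tail cap is at (277,90), the grip ends at v≈295, and depth suggests about 2° head-down sag.

```bash
python3 -m jog '[[[0,0,0,0,0,50,0],[0,0,0,6,-40,45,0],[0,0,0,7,-55,0,0],[0,0,0,7,-55,0,0],[0,0,0,7,-55,0,0],[0,0,0,7,-55,0,0],[0,0,0,7,-41,0,0],[0,0,0,0,0,0,0]]]'
python3 - <<'E'
from h import *
from bench import manip
s4=dict(tcp_pos=[501.25,268.86,87.71],tcp_rot=[176.9,-.245,87.416]);print("tail",ray(dict(np.load("w4.npz")),[277,88],89,s4))
s=manip.get_state();d=manip.get_image("wrist");np.savez("w5.npz",**d);t=manip.get_image("top");np.savez("t5.npz",**t)
print(s["tcp_pos"],s["tcp_rot"],s["ft_force"]);
cv2.imwrite("pics/w5.png",np.vstack([d["frame"][:300,...,::-1],t["frame"][100:250,160:440,::-1].repeat(2,0).repeat(2,1)]))
E
```

```text
t: 16.55
tcp_pos: [540.7, -38.1, 179.5]
tcp_rot: [177.2, 0.1, 87.0]
ft_force: [-0.4, 0.6, -4.0]
opening: 20.7
grip_force: 30.0
tail [[503.87779469 348.07768184  89.        ]]
[540.67900238 -38.10084723 179.51582455] [1.77208310e+02 5.33644208e-02 8.69592313e+01] [-0.41163281  0.63279791 -3.99697022]
```

View pics/w5.png

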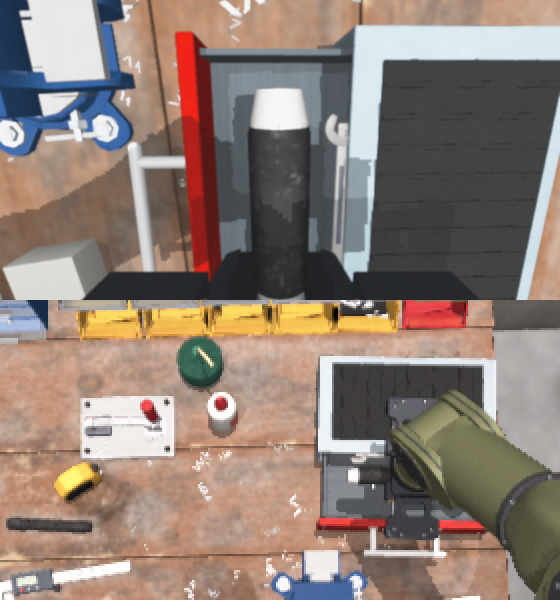

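The wrist view shows the ratchet between the red front (inner edge u≈212) and the spanner (nearest edge u≈326, v≈128). The drawer's side wall is at v≈55.

Run:
```python
from h import *
s=dict(tcp_pos=[540.68,-38.1,179.52],tcp_rot=[177.208,.053,86.96]);d=dict(np.load("w5.npz"))
for n,uv,z in(("spanner jaw near",[326,128],20),("spanner shank near",[334,220],20),("red inside top",[212,120],85),("red in top low",[220,265],85),("side wall inner top",[280,62],64),("shell edge",[347,120],92),("handle top end",[134,150],68)):print(n,ray(d,uv,z,s)[0].round(1),end="; ")
P=cloud(d,s)
for uv in([326,128],[334,220],[338,200],[230,100],[232,200],[280,55],[347,120],[370,200]):print(uv,P[uv[1],uv[0]].round(1))
```

```text
spanner jaw near [591.1  13.6  20. ]; spanner shank near [597.1 -70.4  20. ]; red inside top [503.8  27.6  85. ]; red in top low [498.2 -77.4  85. ]; side wall inner top [552.   63.4  64. ]; shell edge [592.4  22.8  92. ]; handle top end [443.5   9.4  68. ]; [326, 128] [590.9  13.6  21.1]
[334, 220] [597.2 -70.8  19.1]
[338, 200] [600.9 -51.3  20.4]
[230, 100] [510.7  41.1  15.1]
[232, 200] [504.2 -46.3  14.7]
[280, 55] [552.5  68.5  58.8]
[347, 120] [610.4  19.   15.4]
[370, 200] [609.3 -33.3  89.9]
```

```bash
python3 -m jog '[[[0,0,0,0,3,-20,0],[0,0,0,0,0,-40,0],[0,0,0,0,0,-40,0],[0,0,0,0,0,-25,0],[0,0,0,0,0,-10,0],[0,0,0,0,0,-5,0],[0,0,0,0,0,0,0],[0,0,0,0,0,0,0]]]'; python3 -m jog '[[[0,0,0,0,0,-4,0],[0,0,0,0,0,-2,0],[0,0,0,0,0,0,0]]]'
```

```text
t: 17.65
tcp_pos: [542.4, -29.6, 42.3]
tcp_rot: [176.9, -0.2, 87.4]
ft_force: [-0.3, -0.6, -3.3]
opening: 20.7
grip_force: 30.0
t: 18.02
tcp_pos: [541.6, -29.7, 35.3]
tcp_rot: [177.0, -0.1, 87.4]
ft_force: [0.2, 0.1, -3.9]
opening: 20.7
grip_force: 30.0
```

```bash
python3 -m jog '[[[0,0,0,0,-4,-1,0],[0,0,0,0,0,-2,0],[0,0,0,0,0,-1,0],[0,0,0,0,0,0,0],[0,0,0,0,0,0,0]]]'; python3 -m jog '[[[0,0,0,0,0,-1,0],[0,0,0,0,0,-1,0],[0,0,0,0,0,0,0],[0,0,0,0,0,0,0]]]'
```

```text
t: 18.65
tcp_pos: [541.8, -33.6, 31.5]
tcp_rot: [177.0, -0.1, 87.4]
ft_force: [-0.6, 0.3, -2.5]
opening: 20.6
grip_force: 29.8
t: 19.15
tcp_pos: [541.8, -33.5, 29.5]
tcp_rot: [177.0, -0.1, 87.4]
ft_force: [0.1, 0.6, -1.5]
opening: 21.3
grip_force: 29.9
```

Head is beginning to carry on the floor (weight reading falling). I'll continue in small steps.

```bash
python3 -m jog '[[[0,0,0,0,0,-1,0],[0,0,0,0,0,0,0],[0,0,0,0,0,0,0]]]'; python3 -m jog '[[[0,0,0,0,0,-1,0],[0,0,0,0,0,0,0],[0,0,0,0,0,0,0]]]'
```

```text
t: 19.52
tcp_pos: [541.8, -33.6, 28.5]
tcp_rot: [177.0, -0.1, 87.4]
ft_force: [0.5, 0.8, -2.5]
opening: 20.9
grip_force: 29.9
t: 19.9
tcp_pos: [541.8, -33.6, 27.5]
tcp_rot: [177.0, -0.1, 87.4]
ft_force: [-0.1, 1.1, -1.1]
opening: 20.8
grip_force: 29.9
```

```bash
python3 -m jog '[[[0,0,0,0,0,-1,0],[0,0,0,0,0,0,0],[0,0,0,0,0,0,0]]]'; python3 -m jog '[[[0,0,0,0,0,-0.5,0],[0,0,0,0,0,0,0],[0,0,0,0,0,0,0]]]'
```

```text
t: 20.27
tcp_pos: [542.0, -33.6, 27.3]
tcp_rot: [176.9, -0.1, 87.4]
ft_force: [-1.1, 1.2, 7.4]
opening: 20.6
grip_force: 30.1
t: 20.65
tcp_pos: [542.2, -33.6, 27.2]
tcp_rot: [176.9, -0.1, 87.4]
ft_force: [-2.5, 1.1, 10.9]
opening: 20.7
grip_force: 30.2
```

Floor contact is at the expected height (16 + 11.3). I'll ease off and release.

```bash
python3 -m jog '[[[0,0,0,0,0,1,0],[0,0,0,0,0,0,0.4],[0,0,0,0,0,0,0.4],[0,0,0,0,0,0,0.4],[0,0,0,0,0,0,0.4]]]'; python3 -m jog '[[[0,0,0,0,0,15,0.4],[0,0,0,0,0,50,0.4],[0,3,0,0,0,60,0.4],[0,0,0,0,0,60,0.3],[0,0,0,-20,-15,20,0.3],[0,0,0,0,0,0,0.3]]]'
python3 - <<'E'
from h import *
from bench import manip
s=manip.get_state();d=manip.get_image("wrist");np.savez("w6.npz",**d)
print(s["tcp_pos"],s["tcp_rot"],s["ft_force"]);
cv2.imwrite("pics/w6.png",d["frame"][...,::-1])
E
```

```text
t: 21.28
tcp_pos: [541.7, -33.7, 26.8]
tcp_rot: [177.0, -0.1, 87.4]
ft_force: [0.7, 0.6, -0.2]
opening: 35.4
grip_force: 0.0
t: 22.02
tcp_pos: [521.4, -50.1, 233.2]
tcp_rot: [179.9, 0.1, 87.3]
ft_force: [0.7, -0.5, 0.6]
opening: 26.3
grip_force: 0.0
[521.37086077 -50.13754271 233.19616038] [1.79894395e+02 9.41918610e-02 8.73024549e+01] [ 0.66692296 -0.47498528  0.58413143]
```

View pics/w6.png

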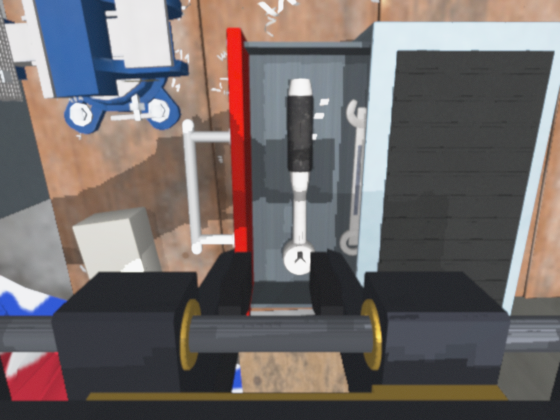

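The wrist view shows the ratchet flat in the drawer, stub up at (300,257), in front of the spanner (u≈355) and clear of everything. The bar runs from (188,125) to (197,247).

```bash
python3 - <<'E'
from h import *
s=dict(tcp_pos=[521.37,-50.14,233.2],tcp_rot=[179.894,.094,87.302]);d=dict(np.load("w6.npz"))
print(ray(d,[[188,125],[197,247]],68,s).round(1).tolist())
E
python3 -m jog '[[[0,0,0,-40,1,-30,0.3],[0,0,0,-40,1,-50,0.3],[0,0,0,0,0,-30,0.3],[0,0,0,0,0,0,0.3],[0,0,0,0,0,0,0.3]]]'
```

```text
[[444.7, 10.3, 68.0], [439.3, -103.8, 68.0]]
t: 22.7
tcp_pos: [443.8, -46.0, 123.2]
tcp_rot: [180.0, -0.0, 87.5]
ft_force: [0.2, -0.7, -0.1]
opening: 26.1
grip_force: 0.0
```

```bash
python3 -m jog '[[[0,0,0,-2,-1.5,-30,0.3],[0,0,0,0,0,-25,0.3],[0,0,0,0,0,-15,0.3],[0,0,0,0,0,-4,0.3],[0,0,0,0,0,0,0.3],[0,0,0,0,0,0,0],[0,0,0,0,0,0,0],[0,0,0,0,0,0,0]]]';python3 -m jog '[[[0,0,0,0,0,0,0],[0,0,0,0,0,0,0],[0,0,0,2,-0.1,0,0],[0,0,0,4,-0.2,0,0],[0,0,0,6,-0.3,0,0],[0,0,0,6,-0.3,0,0],[0,0,0,6,-0.3,0,0],[0,0,0,6,-0.3,0,0]]]'
```

```text
t: 23.7
tcp_pos: [441.2, -48.2, 49.7]
tcp_rot: [179.9, -0.0, 87.4]
ft_force: [0.1, -0.8, 5.9]
opening: 9.1
grip_force: 29.0
t: 24.7
tcp_pos: [469.7, -49.7, 49.7]
tcp_rot: [-179.9, 0.0, 87.4]
ft_force: [-2.9, 1.2, 7.6]
opening: 8.4
grip_force: 28.9
```

```bash
python3 -m jog '[[[0,0,0,6,-0.3,0,0],[0,0,0,6,-0.3,0,0],[0,0,0,6,-0.3,0,0],[0,0,0,6,-0.3,0,0],[0,0,0,6,-0.3,0,0],[0,0,0,6,-0.3,0,0],[0,0,0,6,-0.3,0,0],[0,0,0,6,-0.3,0,0]]]';python3 -m jog '[[[0,0,0,6,-0.3,0,0],[0,0,0,5,-0.2,0,0],[0,0,0,3,-0.1,0,0],[0,0,0,2,-0.1,0,0],[0,0,0,1.5,-0.1,0,0],[0,0,0,1.5,-0.1,0,0],[0,0,0,1,0,0,0],[0,0,0,0,0,0,0]]]'
```

```text
t: 25.7
tcp_pos: [517.8, -52.0, 49.7]
tcp_rot: [-179.9, 0.0, 87.4]
ft_force: [-2.8, 0.6, 7.8]
opening: 8.4
grip_force: 28.9
t: 26.7
tcp_pos: [538.1, -53.0, 49.8]
tcp_rot: [-180.0, 0.0, 87.4]
ft_force: [-1.8, 1.4, 6.9]
opening: 8.7
grip_force: 29.0
```

```bash
python3 -m jog '[[[0,0,0,1.5,-0.1,0,0],[0,0,0,1,0,0,0],[0,0,0,1,0,0,0],[0,0,0,0,0,0,0]]]';python3 -m jog '[[[0,0,0,1,0,0,0],[0,0,0,1,0,0,0],[0,0,0,0,0,0,0]]]'
```

```text
t: 27.2
tcp_pos: [540.9, -53.2, 49.8]
tcp_rot: [-179.9, 0.0, 87.4]
ft_force: [-3.9, -0.6, 8.0]
opening: 8.6
grip_force: 28.8
t: 27.58
tcp_pos: [540.8, -53.2, 49.7]
tcp_rot: [-179.7, 0.1, 87.4]
ft_force: [-7.7, 1.2, 11.3]
opening: 8.6
grip_force: 28.4
```

Bar back at x≈540.9 (the start value) with force rising, so the drawer is home. I'll release, retreat and check.

```bash
python3 -m jog '[[[0,0,0,0,0,0,0.3],[0,0,0,0,0,0,0.3],[0,0,0,0,0,0,0.3],[0,0,0,-1,0,0,0.3],[0,0,0,0,0,20,0.3],[0,0,0,0,0,50,0.3],[0,0,0,0,0,60,0.3],[0,0,0,-46,0,60,0.3]]]'; python3 -m jog '[[[0,0,0,0,0,0,0.3],[0,0,0,0,0,0,0.3]]]'
python3 - <<'E'
from h import *
from bench import manip
s=manip.get_state();d=manip.get_image("wrist")
P=cloud(d,s);H=P[...,2];hsv=cv2.cvtColor(d["frame"],cv2.COLOR_RGB2HSV)
m=(H>62)&(H<85)&(hsv[...,1]<80)&(hsv[...,2]>110)&(abs(P[...,0]-541)<12)&(abs(P[...,1]+53)<60)
q=P[m][:,:2].astype(np.float32);print(m.sum(),q.mean(0),cv2.fitLine(q,cv2.DIST_HUBER,0,.01,.01).ravel())
cv2.imwrite("pics/w7.png",d["frame"][...,::-1])
E
```

```text
t: 28.58
tcp_pos: [507.4, -52.5, 231.0]
tcp_rot: [179.7, -0.1, 87.4]
ft_force: [0.2, -0.5, -0.2]
opening: 26.2
grip_force: 0.0
t: 28.82
tcp_pos: [505.3, -53.5, 228.3]
tcp_rot: [180.0, 0.0, 87.4]
ft_force: [-0.3, -0.1, 0.2]
opening: 26.5
grip_force: 0.0
1626 [541.81165 -50.65565] [ 4.4672713e-02  9.9900168e-01  5.4145251e+02 -4.9465740e+01]
```

View pics/w7.png

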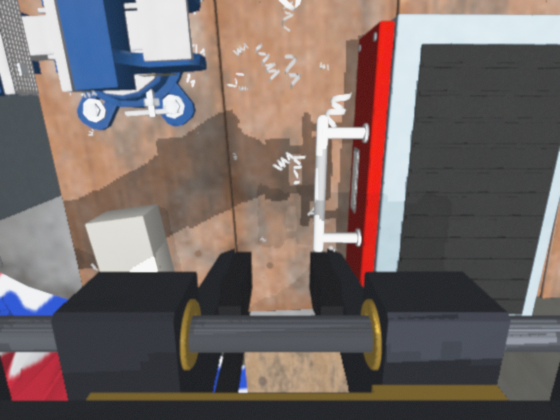

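The drawer is shut: the red front is flush with the shell at u≈385 and the bar is back on its starting line. I'm handing the job in.

```bash
python3 -c "
from bench import manip
print(manip.job_done())"
```

```text
the job is handed in; nothing more can be done
None
```

The ratchet is lying flat, stub up, in front of the spanner, the drawer is fully shut, and the job was handed in at about 29 s with no verdict returned.

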